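# Clear the sample carrier, then lift it level and hold it

## Robot

A 6-joint arm with a two-finger parallel gripper is mounted at the origin on a cart in front of the work surface, level with it; the furniture and walls round the work are solid. World frame = base frame: x ahead of the robot, y to its left, z up, the work surface at z = 0. Lengths are in m, angles in rad, forces in N, time in s.
With the tool pointing down it reaches from about 0.275 to 0.875 m from the base axis. Payload 12.5 kg.
Tool frame: the origin (TCP) lies at the very end of the fingers, on their centre line; the grasp point (between the pads) lies 19 mm behind it; z points along the fingers, y is the line along which they close (so a half turn about z gives the same grasp; the last joint's range is limited). The gripper opens to 85 mm and grips with 20 to 120 N. Pads are 22 mm wide; open, the fingers measure 114 mm over their backs; the gripper's body (76 mm by 85 mm) begins 54 mm behind the grasp point. The pads swing forward as they close: fully open they stand 13 mm farther back than shut.
Start: joints at [-1.383, 0.351, 1.652, -0, 1.139, -0.085], TCP at [0.148, -0.53, 0.231] pointing down, gripper open.
Joint ranges: [-2.75, 2.75], [-0.79, 2.1], [0.01, 2.65], [-1.57, 4.71], [0.07, 3.14], [-2.87, 2.87]. Speed limits (rad/s): [2.22, 2.22, 2.79, 3.14, 3.14, 3.14].

## Interface

Orientations are given as a 3x3 rotation matrix whose columns are the frame's x, y, z axes.
In Python, from bench import manip gives the robot as it stands. Calls block until the motion is done:
- manip.move_ptp(position, orientation): joint-space move of the TCP to a pose.
- manip.move_l(position, attitude=None, max_speed=0.15): straight line of the TCP; attitude=None keeps the orientation; max_speed is the mean speed in m/s.
- manip.move_j(angles): joint-space move.
- manip.set_gripper(opening, effort=None): opening from 0.0 (shut) to 1.0 (fully open); effort is the grip in N (None keeps the last); returns when the fingers have stopped.
- manip.dwell(seconds).
- manip.inverse_kinematics(position, orientation): joint angles nearest the present ones, or None.
- manip.grab_frame(name): name is "side" or "top" or "wrist"; returns (picture, depth): 420x560x3 uint8, red, green, blue; 420x560 float32, m along the optical axis (not along the pixel's ray), 0 where there is no reading.
- manip.get_calibration(name): a dict with "camera_matrix" (3x3 intrinsics, pixels), "R" (3x3) and "t" (3): a world point X has camera coordinates R X + t. Camera axes: x right, y down, z forward; pixel columns grow to the right and rows downward; lengths in m; the calibration is good to about 2 mm. A picture is of the moment at which its call begins: read the wrist's pose just before it. get_calibration takes no time and is no camera call; for the wrist camera it gives the pose at the moment of the call.
A pose or a line that the arm cannot do raises manip.Unreachable and nothing moves.
- manip.sign_off(): hands the job in; it is judged then, once.
Trained networks look in the newest picture that a camera, given by its name, has taken for a name from the list of things; names that differ only in an ending like _2 or _b are one class to them, and where a whole thing is asked for, a point or a joint stands for the part that bears it (a point fixed in the world has none). Each returns a list of dicts, best first, with "confidence" (0 to 1); they miss things now and then, are a little off and sometimes report something else, mostly with a low value. They report only what shows in the picture. A call takes as long as a camera call.
- manip.look_for(camera, name): "at" ([x, y, z] in m, in world coordinates, good to about 4 mm: the middle of the surface that is visible of it).
Readings, each from a call of its own:
- manip.current_time(): time.
- manip.current_qpos(): joint angles.
- manip.current_joint_vel(): joint speeds.
- manip.current_joint_torque(): joint torques, N m.
- manip.current_ee_pos(): TCP position.
- manip.current_tcp_rot(): TCP orientation.
- manip.current_force(): force on the tool from outside, world axes, zero at the start.
- manip.current_ft_torque(): the same for the moment, N m.
- manip.current_grip_width(): opening from 0.0 (shut) to 1.0 (fully open).
- manip.current_grip_force(): force on a finger pad.
Only numpy, scipy, OpenCV 4.12 (cv2) and the standard library are available. Lean on these libraries where they do the work, as an engineer would, in place of code of your own. Each camera call takes 0.05 s, during which the arm holds its last target. There are 200 camera calls.

## Task

Clear the two cork offcuts off the sample carrier into the white tub, leaving the carrier standing on the worktop meanwhile. Then pick the carrier up by its handle, with both vials still upright in their wells, and finish holding it level and still with its underside at least 12 cm above the worktop; do not put it down or let go. Keep the tub standing upright, and leave the petri dish, the timer and the jar alone.

Things in the scene. Friction and masses are not known exactly. Their poses are not given: they have to be found in the camera images.
- carrier: sample carrier, about 0.35 kg: a flat metal plate without a rim, 150 mm (its x) by 230 mm (its y), top face 12 mm above the worktop, on four small feet. A low arched handle stands over its middle along its y; two round vial wells stand at two opposite corners and the offcuts lie near the other two. Origin at the centre of its underside (of the feet), z up
- handle (a point): centre of the carrier's handle bar, 52 mm above the carrier's underside. The bar is black, straight, 100 mm long along the carrier's y, 16 mm wide, 18 mm tall (43 to 61 mm above the underside), on two 12 mm posts 42 mm either side of its centre; it is nearly over the centre of mass. Open space 31 mm tall under the bar. Same axes as the carrier
- well_a (a point): centre of the floor of a vial well, 48 mm along +x and 85 mm along +y of the carrier, 12 mm above its underside: a white ring 35 mm outside, 28 mm inside, 14 mm tall, open at the top
- well_b (a point): the same for the other well, at 48 mm along -x and 85 mm along -y of the carrier
- vial_a: clear screw-cap vial with a dark cap, 25 mm across, 64 mm tall, about 0.03 kg, standing loose in well_a (its top is 76 mm above the carrier's underside). Origin at the centre of its base, z up
- vial_b: clear screw-cap vial with a white cap, same size, standing loose in well_b. Origin at the centre of its base, z up
- offcut_a: chunky lump of cork lying on the carrier near its -x, +y corner: about 34 mm along its x, 22 mm wide along its y, 24 mm tall, about 0.015 kg. Its two long sides (facing its y) are flat and upright. Origin at the centre of its underside
- offcut_b: the same kind of lump near the carrier's +x, -y corner, same size and axes
- tub: round white plastic tub standing on the worktop to the robot's right of the carrier, open at the top, 141 mm across the rim, about 110 mm across inside the floor, 92 mm tall, thin wall, about 0.2 kg, loose. Origin at the centre of its underside, z up
- dish: covered round petri dish, 91 mm across, 16 mm tall, behind the carrier, not to be disturbed. Origin at the centre of its base
- timer: flat square white countdown timer, 66x66x19 mm, behind and right of the carrier, not to be disturbed. Origin at the centre of its underside
- jar: white screw-lid jar, 72 mm across, 95 mm tall, to the left of the carrier, not to be disturbed. Origin at the centre of its base

How it is judged:
By the outcome, as a careful person would: the job done as asked, in the order asked, and still so for the second after the job is handed in, while the arm keeps its last pose, push and grip.
It also fails if it takes over 72 s, if anything falls off the work surface, if the arm or the gripper's body presses on something with over 40 N, if the wrist force passes 120 N, or if a joint passes its speed limit or range.

## Working session

There is one attempt and no reset: what is moved stays moved. The work goes in short steps, each a Python script; the robot and the scene stay as the last script left them, time stands still between calls to the robot, and variables do not carry over. Pictures are saved under pics/ and viewed, at most 10 in all, crops included, and the job is handed in when it is done.

```bash
mkdir -p pics; python3 - <<'E'
from bench import manip
import cv2,numpy as np
ims=[]
for c in("top","side"):
    p,d=manip.grab_frame(c); np.save(f"pics/{c}_d.npy",d); cv2.imwrite(f"pics/{c}0.png",p[:,:,::-1])
    for n in "handle well_a vial_a offcut_a tub dish timer jar carrier".split():
        print(c,n,[(np.round(r["at"],3).tolist(),round(r["confidence"],2)) for r in manip.look_for(c,n)])
k=manip.get_calibration("top");print(k)
print(manip.current_time())
E
```

```text
top handle [([0.507, 0.1, 0.01], 0.55)]
top well_a [([0.505, 0.096, 0.012], 0.74)]
top vial_a [([0.488, 0.0, 0.074], 0.47), ([0.523, 0.188, 0.075], 0.37)]
top offcut_a [([0.585, 0.031, 0.036], 0.44)]
top tub [([0.485, -0.311, 0.008], 0.88)]
top dish [([0.732, 0.157, 0.018], 0.85)]
top timer [([0.724, -0.152, 0.017], 0.88), ([0.508, 0.095, 0.012], 0.18)]
top jar [([0.471, 0.439, 0.097], 0.76)]
top carrier [([0.509, 0.098, 0.009], 0.59)]
side handle [([0.504, 0.113, 0.015], 0.88)]
side well_a [([0.502, 0.113, 0.012], 0.66)]
side vial_a [([0.49, 0.012, 0.059], 0.73), ([0.526, 0.201, 0.057], 0.61), ([0.48, -0.258, 0.065], 0.31)]
side offcut_a [([0.586, 0.039, 0.03], 0.47)]
side tub [([0.481, -0.257, 0.062], 0.91)]
side dish [([0.726, 0.169, 0.015], 0.91), ([0.5, 0.114, 0.01], 0.2)]
side timer [([0.714, -0.138, 0.018], 0.75)]
side jar [([0.466, 0.469, 0.085], 0.71)]
side carrier [([0.502, 0.119, 0.014], 0.91)]
{'camera_matrix': array([[378.95697678,   0.        , 282.77209897],
       [  0.        , 378.95697678, 208.96146662],
       [  0.        ,   0.        ,   1.        ]]), 'R': array([[-0.02254409, -0.99950095, -0.02212711],
       [-0.98604129,  0.02588172, -0.1644771 ],
       [ 0.1649677 ,  0.01811026, -0.98613269]]), 't': array([0.10344599, 0.5959344 , 1.14751836])}
1.0
```

View pics/top0.png

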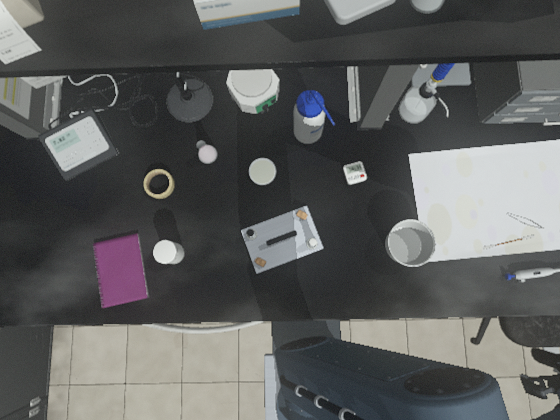

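```bash
cat > h.py <<'E'
from bench import manip
import cv2,numpy as np
def down(a):
    "tool down, closing line (tool y) along world angle a"
    y=np.array([np.cos(a),np.sin(a),0]); z=np.array([0,0,-1.]); return np.c_[np.cross(y,z),y,z]
def best(a):
    "of the two half-turn equivalents, the one nearer to joint mid-range is picked by caller"
    return down(a)
def cloud(c,d):
    k=manip.get_calibration(c);v,u=np.mgrid[:d.shape[0],:d.shape[1]]
    P=np.stack([u,v,np.ones_like(u)],-1)@np.linalg.inv(k["camera_matrix"]).T*d[...,None]
    return (P-k["t"])@k["R"]
E
python3 - <<'E'
from h import *
print(manip.current_tcp_rot().round(2))
k=manip.get_calibration("wrist");print("cam in tool",(manip.current_tcp_rot().T@(-k["R"].T@k["t"]-manip.current_ee_pos())).round(3), k["camera_matrix"][0,0],(manip.current_tcp_rot().T@k["R"].T).round(2))
for a in np.radians([19,19+90,19+180,19-90]):
    q=manip.inverse_kinematics([.5,.1,.3],down(a));print(a,None if q is None else np.round(q,2))
E
```

```text
[[ 0.96  0.27 -0.  ]
 [ 0.27 -0.96  0.  ]
 [-0.   -0.   -1.  ]]
cam in tool [ 0.067  0.001 -0.142] 299.98577861412076 [[ 0.   -0.96 -0.27]
 [ 1.   -0.    0.  ]
 [-0.   -0.27  0.96]]
0.33161255787892263 [ 0.11  0.21  1.66 -0.    1.27 -0.23]
1.9024088846738192 [ 0.11  0.21  1.66 -0.    1.27 -1.8 ]
3.473205211468716 None
-1.239183768915974 [ 0.11  0.21  1.66 -0.    1.27  1.35]
```

```bash
python3 - <<'E'
from h import *
manip.move_ptp([.5,.13,.25],down(np.radians(19)))
p,d=manip.grab_frame("wrist"); P=cloud("wrist",d); np.save("pics/w1P.npy",P)
cv2.imwrite("pics/w1.png",p[:,:,::-1])
for n in "handle vial_a offcut_a".split():
    print(n,[(np.round(r["at"],3).tolist(),round(r["confidence"],2)) for r in manip.look_for("wrist",n)])
# local orthographic stats: offcut tops
for n,g in (("a",(.433,.159)),("b",(.583,.031))):
    m=(np.hypot(P[...,0]-g[0],P[...,1]-g[1])<.04)&(P[...,2]>.027)&(P[...,2]<.045)
    (c,s,a)=cv2.minAreaRect((P[m][:,:2]*1000).astype(np.float32)); print(n,m.sum(),c,s,a,np.percentile(P[m][:,2],[5,50,95]))
m=(np.hypot(P[...,0]-.506,P[...,1]-.095)<.065)&(P[...,2]>.054)&(P[...,2]<.068)
print("bar",cv2.minAreaRect((P[m][:,:2]*1000).astype(np.float32)),P[m][:,2].mean())
print(manip.current_time())
E
```

```text
handle [([0.504, 0.109, 0.012], 0.92), ([0.576, 0.035, 0.037], 0.49)]
vial_a [([0.488, 0.008, 0.069], 0.59)]
offcut_a [([0.578, 0.032, 0.039], 0.66), ([0.439, 0.165, 0.034], 0.59)]
a 502 (435.70074462890625, 163.67059326171875) (33.10171890258789, 21.9143123626709) 59.35837173461914 [0.03165696 0.03536584 0.03690414]
b 382 (582.2686767578125, 29.18912696838379) (33.73973083496094, 21.309980392456055) 59.00990676879883 [0.02859239 0.03549313 0.03712897]
bar ((506.9521484375, 95.81431579589844), (15.92148208618164, 97.82404327392578), 19.147111892700195) 0.060257565723724996
3.8417
```

View pics/w1.png

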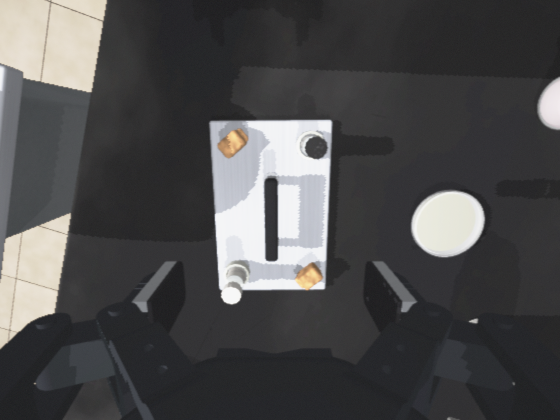

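```bash
python3 - <<'E'
from h import *
P=np.load("pics/w1P.npy")
m=(np.hypot(P[...,0]-.4357,P[...,1]-.1637)<.025)&(P[...,2]>.03)
w,v=np.linalg.eigh(np.cov(P[m][:,:2].T));print("PCA",np.degrees(np.arctan2(v[1,1],v[0,1])),w)
T=cloud("top",np.load("pics/top_d.npy"))
m=(np.hypot(T[...,0]-.48,T[...,1]+.31)<.11)&(T[...,2]>.086)&(T[...,2]<.1)
print("rim",cv2.minEnclosingCircle((T[m][:,:2]*1000).astype(np.float32)))
R=down(np.radians(-31)); a=np.array([.4357,.1637])
manip.set_gripper(.52,20)
manip.move_ptp([*a,.12],R); manip.move_l([*a,.016],max_speed=.12)
print(manip.current_force())
manip.set_gripper(0,20); print("w",manip.current_grip_width()*85,manip.current_grip_force())
manip.move_l([*a,.2],max_speed=.2)
print("w",manip.current_grip_width()*85,manip.current_time())
p,d=manip.grab_frame("wrist");cv2.imwrite("pics/w2.png",p[:,:,::-1])
E
```

```text
PCA 59.16714542590153 [3.79720285e-05 7.09448010e-05]
rim ((482.2729797363281, -292.78778076171875), 71.1526870727539)
[-0.1665161   0.26320688  0.20313974]
w 21.64752049100979 22.59883940219879
w 21.41250079392246 7.6417
```

View pics/w2.png

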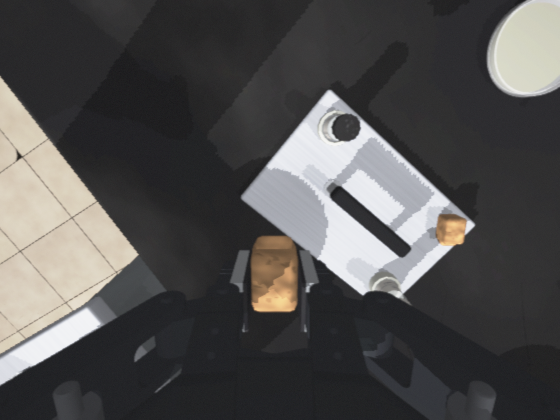

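The lump is held between the pads at about (275,272). The carrier is undisturbed, with both vials upright and offcut_b at (450,230).

```bash
python3 - <<'E'
from h import *
R=down(np.radians(-31)); b=[.5823,.0292]
def drop(x,y):
    manip.move_ptp([x,y,.2],R); print("w at tub",manip.current_grip_width()*85)
    manip.move_l([x,y,.05],max_speed=.15); manip.set_gripper(.45); manip.dwell(.2)
    manip.move_l([x,y,.2],max_speed=.2)
drop(.482,-.293)
manip.set_gripper(.52)
manip.move_ptp([*b,.16],R)
p,d=manip.grab_frame("top");T=cloud("top",d)
manip.move_l([*b,.016],max_speed=.15); manip.set_gripper(0,20)
print("w",manip.current_grip_width()*85); manip.move_l([*b,.2],max_speed=.2)
if manip.current_grip_width()*85>15: drop(.482,-.293)
manip.set_gripper(1.)
manip.move_ptp([.47,.08,.25],down(np.radians(19)))
p,d=manip.grab_frame("wrist");P=cloud("wrist",d);q,_=manip.grab_frame("top")
cv2.imwrite("pics/w3.png",np.vstack([cv2.resize(p,(440,330)),cv2.resize(q[180:300,220:450],(440,230))])[:,:,::-1])
m=(np.hypot(P[...,0]-.506,P[...,1]-.095)<.065)&(P[...,2]>.054)&(P[...,2]<.068)
print("bar",cv2.minAreaRect((P[m][:,:2]*1000).astype(np.float32)),P[m][:,2].mean(),manip.current_time())
E
```

```text
w at tub 21.11686701866032
w 21.569606365266104
w at tub 21.31208808652591
bar ((507.4056091308594, 94.96571350097656), (16.37507438659668, 98.65370178222656), 19.236061096191406) 0.06018159008205299 21.8583
```

View pics/w3.png

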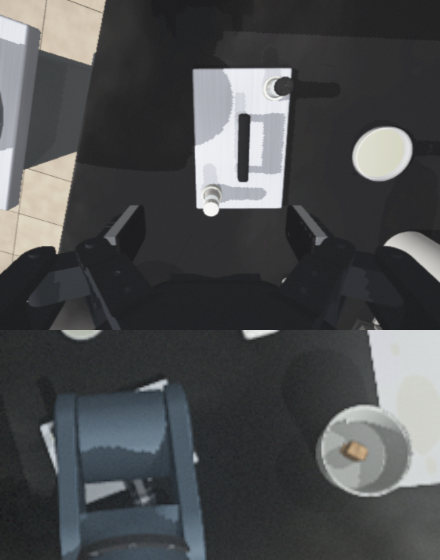

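The carrier is clear and both vials are upright. The tub is upright, but only one cork shows in it, at (355,450). The second may be stacked underneath, so I'm checking the depth.

```bash
python3 - <<'E'
from h import *
q,d=manip.grab_frame("top");T=cloud("top",d).astype(float)
q=q.astype(int)
m=(np.hypot(T[...,0]-.482,T[...,1]+.293)<.065)&(q[...,0]-q[...,2]>40)
print(m.sum(),np.percentile(T[m],[0,25,50,75,100],axis=0).round(3))
v,u=np.where(m);print(u.min(),u.max(),v.min(),v.max())
cv2.imwrite("pics/t4.png",cv2.resize(q[205:280,375:450].astype(np.uint8),(600,600),interpolation=cv2.INTER_CUBIC)[:,:,::-1])
E
```

```text
68 [[ 0.47  -0.319  0.005]
 [ 0.478 -0.298  0.048]
 [ 0.482 -0.291  0.05 ]
 [ 0.488 -0.285  0.052]
 [ 0.497 -0.277  0.056]]
400 411 238 247
```

View pics/t4.png

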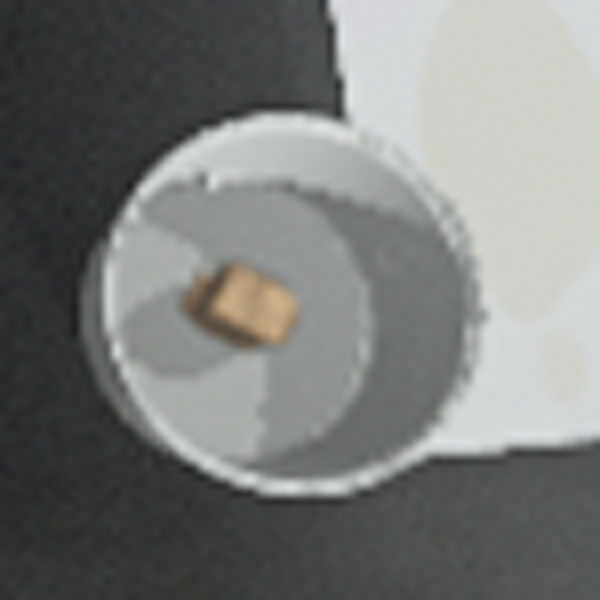

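Depth at the cork is about 50 mm, which is two lumps stacked, with the lower one peeking out at (195,300). Both are in the tub, so next I grip the handle.

```bash
python3 - <<'E'
from h import *
R=down(np.radians(19.2)); h=[.5072,.0955]
manip.set_gripper(.65)
manip.move_ptp([*h,.15],R); manip.move_l([*h,.032],max_speed=.08)
print(manip.current_force())
manip.set_gripper(0,90); print("w",manip.current_grip_width()*85,manip.current_grip_force())
manip.dwell(.3)
manip.move_l([*h,.06],max_speed=.03); print(manip.current_force(),manip.current_ft_torque())
manip.move_l([*h,.182],max_speed=.06); manip.dwell(.5)
print("w",manip.current_grip_width()*85,manip.current_force(),manip.current_ee_pos(),manip.current_time())
p,d=manip.grab_frame("wrist");P=cloud("wrist",d);q,e=manip.grab_frame("side");S=cloud("side",e)
c,s=np.cos(np.radians(19.2)),np.sin(np.radians(19.2))
for C in (P,S):
    L=(C-[*h,0])@np.array([[c,-s,0],[s,c,0],[0,0,1]])
    m=(abs(L[...,0])<.068)&(abs(L[...,0])>.03)&(abs(L[...,1])<.1)&(L[...,2]>.125)&(L[...,2]<.185)
    X=L[m]
    if len(X)<50: print("few",len(X)); continue
    z0=np.median(X[:,2]); X=X[abs(X[:,2]-z0)<.008]
    k=np.linalg.lstsq(np.c_[X[:,:2],np.ones(len(X))],X[:,2],rcond=None)[0]; print(len(X),"tilt deg x,y",np.degrees(k[:2]),"plate z",k[2])
cv2.imwrite("pics/w5.png",np.hstack([cv2.resize(p,(400,300)),cv2.resize(q,(400,300))])[:,:,::-1])
E
```

```text
[-0.25701273 -0.25710365 -1.1155047 ]
w 14.606938216085096 88.58786344528198
[-0.44972603  0.70901875 -4.26645364] [ 0.01298053 -0.02367955 -0.00573052]
w 14.845601584024973 [ 0.48915532 -0.04485809 -3.50162521] [0.50720676 0.09549554 0.18200285] 28.9583
27975 tilt deg x,y [0.06749858 0.04194336] plate z 0.16150357453136657
1022 tilt deg x,y [0.06409033 0.06055744] plate z 0.16093976941122867
```

View pics/w5.png

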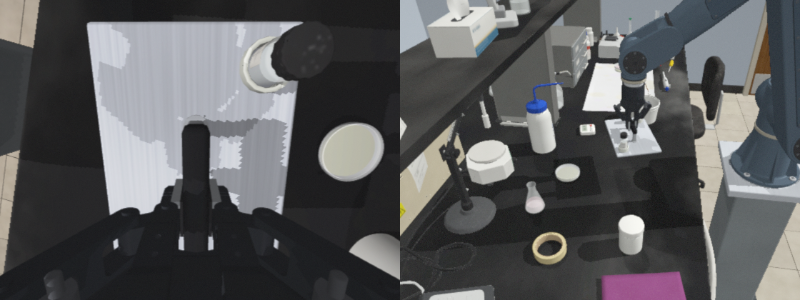

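The carrier is level with its underside at about 0.149 m, and the dark-capped vial is upright at (290,60). The gripper hides the white-capped vial, so I'm checking that one before handing in.

```bash
python3 - <<'E'
from h import *
for c in("side","top"):
    q,e=manip.grab_frame(c); print(c,[(np.round(r["at"],3).tolist(),round(r["confidence"],2)) for r in manip.look_for(c,"vial_b")])
    k=manip.get_calibration(c)
    C=cloud(c,e); L=np.array([-.048,-.085]);y=np.radians(19.2);w=np.array([.5072,.0955])+[np.cos(y)*L[0]-np.sin(y)*L[1],np.sin(y)*L[0]+np.cos(y)*L[1]]
    m=(np.hypot(C[...,0]-w[0],C[...,1]-w[1])<.02)&(C[...,2]>.15)&(C[...,2]<.26); print(w,m.sum(),C[m].max(0) if m.any() else 0,C[m].mean(0) if m.any() else 0)
    x=k["camera_matrix"]@(k["R"]@[*w,.19]+k["t"]);u,v=(x[:2]/x[2]).astype(int)
    cr=cv2.resize(q[max(v-40,0):v+40,max(u-40,0):u+40],(400,400),interpolation=cv2.INTER_CUBIC); out=cr if c=="side" else np.hstack([out,cr])
cv2.imwrite("pics/v6.png",out[:,:,::-1])
E
```

```text
side [([0.524, 0.203, 0.205], 0.78)]
[ 0.4898236  -0.00055759] 54 [0.50889821 0.01864368 0.2209334 ] [0.48118512 0.01025658 0.17897171]
top [([0.485, -0.002, 0.226], 0.41)]
[ 0.4898236  -0.00055759] 129 [0.50722831 0.01181853 0.23279943] [ 0.48682082 -0.00146492  0.19915003]
```

View pics/v6.png

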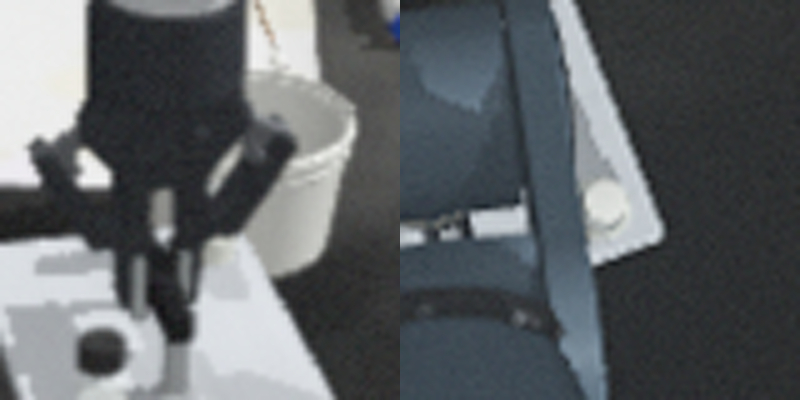

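The top view shows the white cap at (605,203). Its top is at about 0.226 m, directly over well_b, so that vial is upright, and the tub is standing.

```bash
python3 -c "
from bench import manip
print(manip.sign_off())"
```

```text
the job is handed in; nothing more can be done
None
```

The job is handed in: both cork offcuts are in the upright tub, and the arm is holding the carrier level by its handle, underside about 15 cm above the worktop, with both vials upright in their wells.

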